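# Put four swapped buffer bottles back on their own stirrers

## Robot

A 7-joint arm with a two-finger parallel gripper is mounted at the origin on the work surface. World frame = base frame: x ahead of the robot, y to its left, z up, the work surface at z = 0. Lengths are in m, angles in rad, forces in N, time in s.
With the tool pointing down it reaches from about 0.425 to 0.925 m from the base axis. Payload 6.8 kg.
Tool frame: the origin (TCP) lies at the very end of the fingers, on their centre line; the grasp point (between the pads) lies 19 mm behind it; z points along the fingers, y is the line along which they close (so a half turn about z gives the same grasp; the last joint's range is limited). The gripper opens to 85 mm and grips with 20 to 120 N. Pads are 22 mm wide; open, the fingers measure 114 mm over their backs; the gripper's body (76 mm by 85 mm) begins 54 mm behind the grasp point. The pads swing forward as they close: fully open they stand 13 mm farther back than shut.
Start: joints at [-1.375, 0.477, 0.022, 1.555, -0.011, 1.109, -0.083], TCP at [0.202, 0.644, 0.206] pointing down, gripper open.
Joint ranges: [-2.96, 2.96], [-0.34, 2.1], [-1.41, 1.46], [0.24, 2.44], [-1.37, 4.51], [0.17, 1.92], [-2.96, 2.96]. Speed limits (rad/s): [2.39, 2.39, 3.14, 3.14, 3.14, 3.14, 3.14].

## Interface

Orientations are given as a unit quaternion [w, x, y, z].
In Python, from station import get_obs, read_camera, hand_in gives the robot as it stands.
- The arm moves only by the tool arm_command, never from a script. Its argument "commands" is one flat list of numbers, 7 for each row, row after row: the shift along the tool's x, y, z in m, then the turn, a rotation vector about the tool's x, y, z in degrees, then the opening, from 0 (shut) to 1 (fully open). In form: [tx, ty, tz, rx, ry, rz, fingers, tx, ty, tz, rx, ry, rz, fingers, ...]. A call has 1 to 8 rows; each row is the pose to reach, as a shift and turn from the pose commanded when the call began, along the tool's axes at that moment; what a row does not reach only later rows make up. A row lasts 1/10 s, in which the tool goes at most 50 mm and 8.59 degrees, less where a joint would pass 70% of its speed; a pose out of reach is approached as far as the arm can. A call with a gripper value outside its range is refused whole. The fingers move at their own pace and stop on an object; "force" is the grip in N (left out, the last holds). Time passes only in rows, so rows that repeat a pose let the fingers close. It gives the time, the measured TCP pose, the force, the opening and the grip force at its end, in the units of the state.
- get_obs(): the state, without advancing time (a new reading comes with each control period).
- read_camera(name): name is "side" or "top"; returns a dict with "img" (420x560x3 uint8, red, green, blue), "camera_matrix" (3x3 intrinsics, pixels), "pose" (4x4, takes a point from camera to world coordinates). Camera axes: x right, y down, z forward; pixel columns grow to the right and rows downward; lengths in m; the calibration is good to about 2 mm. A picture is of the moment at which its call begins. There is no depth.
- hand_in(): hands the job in; it is judged then, once.
The state is a dict: "t": time; "q": joint angles; "joint_vel": joint speeds; "joint_torque": joint torques, N m; "eef_pos": TCP position; "tool_rot": TCP orientation; "contact_force": force on the tool from outside, world axes, zero at the start; "torque": the same for the moment, N m; "gripper_width": opening from 0.0 (shut) to 1.0 (fully open); "grasp_force": force on a finger pad.
Only numpy, scipy, OpenCV 4.12 (cv2) and the standard library are available. Lean on these libraries where they do the work, as an engineer would, in place of code of your own. Each camera call takes 0.05 s, during which the arm holds its last target. There are 200 camera calls.

## Task

The four amber buffer bottles have ended up on one another's magnetic stirrers: move each one to the stirrer whose plate has the colour of its cap, upright and wholly inside the white ring so that its stir bar couples. Only one bottle goes on a stirrer, so park on the grey spare stirrer on the way and leave it empty; set the bottles down gently without dropping them and never put one down on the bench. Do not knock over the glass conical flask that stands among them.

Things in the scene. Friction and masses are not known exactly. Their poses are not given: they have to be found in the camera images.
- bottle_red_centre (a point): centre (half-way up) of the amber laboratory bottle with the red screw cap: round, upright, 56 mm diameter, 96 mm tall in all, z axis up. The body is 56 mm wide from the base to 8 mm above this point, then narrows to a neck; the cap, 50 mm diameter and 28 mm tall, reaches from 20 to 48 mm above this point and is a good place to grip from above. Loose, 0.15 to 0.31 kg; each bottle starts on a stirrer of another colour
- bottle_blue_centre (a point): centre (half-way up) of the amber laboratory bottle with the blue screw cap: round, upright, 56 mm diameter, 96 mm tall in all, z axis up. The body is 56 mm wide from the base to 8 mm above this point, then narrows to a neck; the cap, 50 mm diameter and 28 mm tall, reaches from 20 to 48 mm above this point and is a good place to grip from above. Loose, 0.15 to 0.31 kg; each bottle starts on a stirrer of another colour
- bottle_green_centre (a point): centre (half-way up) of the amber laboratory bottle with the green screw cap: round, upright, 56 mm diameter, 96 mm tall in all, z axis up. The body is 56 mm wide from the base to 8 mm above this point, then narrows to a neck; the cap, 50 mm diameter and 28 mm tall, reaches from 20 to 48 mm above this point and is a good place to grip from above. Loose, 0.15 to 0.31 kg; each bottle starts on a stirrer of another colour
- bottle_yellow_centre (a point): centre (half-way up) of the amber laboratory bottle with the yellow screw cap: round, upright, 56 mm diameter, 96 mm tall in all, z axis up. The body is 56 mm wide from the base to 8 mm above this point, then narrows to a neck; the cap, 50 mm diameter and 28 mm tall, reaches from 20 to 48 mm above this point and is a good place to grip from above. Loose, 0.15 to 0.31 kg; each bottle starts on a stirrer of another colour
- stirrer_red: magnetic stirrer with a red top plate: 104 x 104 mm and 50 mm high, fixed to the bench, white housing, knob and display on its front (-x of its frame). Origin at the centre of its underside, z up: the flat plate lies 50 mm above it, with a white ring of 80 mm inner diameter drawn round the centre of the plate; there is no rim. One bottle to a stirrer
- stirrer_blue: magnetic stirrer with a blue top plate: 104 x 104 mm and 50 mm high, fixed to the bench, white housing, knob and display on its front (-x of its frame). Origin at the centre of its underside, z up: the flat plate lies 50 mm above it, with a white ring of 80 mm inner diameter drawn round the centre of the plate; there is no rim. One bottle to a stirrer
- stirrer_green: magnetic stirrer with a green top plate: 104 x 104 mm and 50 mm high, fixed to the bench, white housing, knob and display on its front (-x of its frame). Origin at the centre of its underside, z up: the flat plate lies 50 mm above it, with a white ring of 80 mm inner diameter drawn round the centre of the plate; there is no rim. One bottle to a stirrer
- stirrer_yellow: magnetic stirrer with a yellow top plate: 104 x 104 mm and 50 mm high, fixed to the bench, white housing, knob and display on its front (-x of its frame). Origin at the centre of its underside, z up: the flat plate lies 50 mm above it, with a white ring of 80 mm inner diameter drawn round the centre of the plate; there is no rim. One bottle to a stirrer
- stirrer_spare: the spare magnetic stirrer, grey top plate, empty at the start: 104 x 104 mm and 50 mm high, fixed to the bench, white housing, knob and display on its front (-x of its frame). Origin at the centre of its underside, z up: the flat plate lies 50 mm above it, with a white ring of 80 mm inner diameter drawn round the centre of the plate; there is no rim. One bottle to a stirrer
- flask: clear glass conical flask standing loose on the bench among the stirrers: base 64 mm diameter, neck 24 to 30 mm, 105 mm tall, 0.09 kg. Origin at the centre of its underside, z up

How it is judged:
On the way:
1. one of the bottles has been parked upright on the grey spare stirrer and let go (((horizontal distance between bottle_red_centre and stirrer_spare below 0.035 m and height (world z) of bottle_red_centre between 0.092 and 0.104 m and angle between bottle_red_centre's own z axis and vertical below 0.12 rad and contact force between the fingers and bottle_red below 0.1 N and linear speed of bottle_red below 0.02 m/s) or (horizontal distance between bottle_blue_centre and stirrer_spare below 0.035 m and height (world z) of bottle_blue_centre between 0.092 and 0.104 m and angle between bottle_blue_centre's own z axis and vertical below 0.12 rad and contact force between the fingers and bottle_blue below 0.1 N and linear speed of bottle_blue below 0.02 m/s) or (horizontal distance between bottle_green_centre and stirrer_spare below 0.035 m and height (world z) of bottle_green_centre between 0.092 and 0.104 m and angle between bottle_green_centre's own z axis and vertical below 0.12 rad and contact force between the fingers and bottle_green below 0.1 N and linear speed of bottle_green below 0.02 m/s) or (horizontal distance between bottle_yellow_centre and stirrer_spare below 0.035 m and height (world z) of bottle_yellow_centre between 0.092 and 0.104 m and angle between bottle_yellow_centre's own z axis and vertical below 0.12 rad and contact force between the fingers and bottle_yellow below 0.1 N and linear speed of bottle_yellow below 0.02 m/s))), for 0.2 s.
At the end, for the whole second after the job is handed in: every bottle stands upright (within 0.12 rad), at rest, on the plate of the stirrer of its cap's colour, its centre within 12 mm of the middle of the plate (wholly inside the white ring); so the grey spare is empty again (horizontal distance between bottle_red_centre and stirrer_red below 0.012 m and height (world z) of bottle_red_centre between 0.092 and 0.104 m and angle between each of bottle_red_centre, bottle_blue_centre, bottle_green_centre, bottle_yellow_centre's own z axis and vertical below 0.12 rad and linear speed of each of bottle_red, bottle_blue, bottle_green, bottle_yellow below 0.02 m/s and horizontal distance between bottle_blue_centre and stirrer_blue below 0.012 m and height (world z) of bottle_blue_centre between 0.092 and 0.104 m and horizontal distance between bottle_green_centre and stirrer_green below 0.012 m and height (world z) of bottle_green_centre between 0.092 and 0.104 m and horizontal distance between bottle_yellow_centre and stirrer_yellow below 0.012 m and height (world z) of bottle_yellow_centre between 0.092 and 0.104 m); the robot touches nothing.
It fails at once if a bottle is put down or falls on the bench (its centre lower than 60 mm above the bench) (height (world z) of any of bottle_red_centre, bottle_blue_centre, bottle_green_centre, bottle_yellow_centre below 0.06 m).
It fails at once if a bottle is dropped (moves faster than 0.5 m/s while the fingers do not touch it, a free fall of about 13 mm) ((contact force between the fingers and bottle_red below 0.1 N and linear speed of bottle_red above 0.5 m/s) or (contact force between the fingers and bottle_blue below 0.1 N and linear speed of bottle_blue above 0.5 m/s) or (contact force between the fingers and bottle_green below 0.1 N and linear speed of bottle_green above 0.5 m/s) or (contact force between the fingers and bottle_yellow below 0.1 N and linear speed of bottle_yellow above 0.5 m/s)).
It fails at once if two bottles are left on one stirrer (both let go with less than 100 mm between their centres) ((distance between bottle_blue_centre and bottle_red_centre below 0.1 m and contact force between the fingers and bottle_blue below 0.1 N and contact force between the fingers and bottle_red below 0.1 N) or (distance between bottle_green_centre and bottle_red_centre below 0.1 m and contact force between the fingers and bottle_green below 0.1 N and contact force between the fingers and bottle_red below 0.1 N) or (distance between bottle_green_centre and bottle_blue_centre below 0.1 m and contact force between the fingers and bottle_green below 0.1 N and contact force between the fingers and bottle_blue below 0.1 N) or (distance between bottle_yellow_centre and bottle_red_centre below 0.1 m and contact force between the fingers and bottle_yellow below 0.1 N and contact force between the fingers and bottle_red below 0.1 N) or (distance between bottle_yellow_centre and bottle_blue_centre below 0.1 m and contact force between the fingers and bottle_yellow below 0.1 N and contact force between the fingers and bottle_blue below 0.1 N) or (distance between bottle_yellow_centre and bottle_green_centre below 0.1 m and contact force between the fingers and bottle_yellow below 0.1 N and contact force between the fingers and bottle_green below 0.1 N)).
It fails at once if the conical flask is knocked over (leans more than 0.6 rad) (angle between flask's own z axis and vertical above 0.6 rad).
It also fails if it takes over 128 s, if anything falls off the work surface, if the arm or the gripper's body presses on something with over 40 N, if the wrist force passes 120 N, or if a joint passes its speed limit or range.

## Working session

There is one attempt and no reset: what is moved stays moved. The work goes in short steps, Python scripts to look and compute and a tool call to move; the robot and the scene stay as the last step left them, time stands still between calls to the robot, and variables do not carry over. Pictures are saved under pics/ and viewed, at most 14 in all, crops included, and the job is handed in when it is done.

Besides the shell and the picture viewer there is one more tool, called after "Request:" by a JSON object that holds its "op" and its "data". arm_command: Moves the arm, as the interface text tells. Its arguments: {"type":"object","properties":{"commands":{"type":"array","items":{"type":"number"}},"force":{"type":"number"}},"required":["commands"]}

```bash
mkdir -p pics
python3 - <<'E'
from station import *
import cv2,numpy as np
o=get_obs(); print(o['t'],o['eef_pos'],o['tool_rot'],o['gripper_width'])
for n in ('top','side'):
    c=read_camera(n); cv2.imwrite(f'pics/{n}0.png',c['img'][:,:,::-1]); print(c['camera_matrix'],c['pose'])
E
```

```text
0.0 [0.20175327 0.64348138 0.20511381] [-7.71575459e-05  1.51311755e-01  9.88485663e-01 -9.17014963e-04] 0.9970046962381734
[[523.30576711   0.         286.77011813]
 [  0.         523.30576711 213.67141511]
 [  0.           0.           1.        ]] [[-0.00778942 -0.98206225  0.188396    0.32339696]
 [-0.99994271  0.00626646 -0.00867808  0.02599388]
 [ 0.00734184 -0.18845281 -0.9820548   1.32065713]
 [ 0.          0.          0.          1.        ]]
[[476.16551439   0.         281.6992325 ]
 [  0.         476.16551439 212.87216985]
 [  0.           0.           1.        ]] [[ 0.83726282 -0.4176107   0.35297631  0.24258145]
 [-0.54679488 -0.64240982  0.53695901 -0.45346435]
 [ 0.00251562 -0.64258146 -0.76621325  0.7737826 ]
 [ 0.          0.          0.          1.        ]]
```

View pics/top0.png

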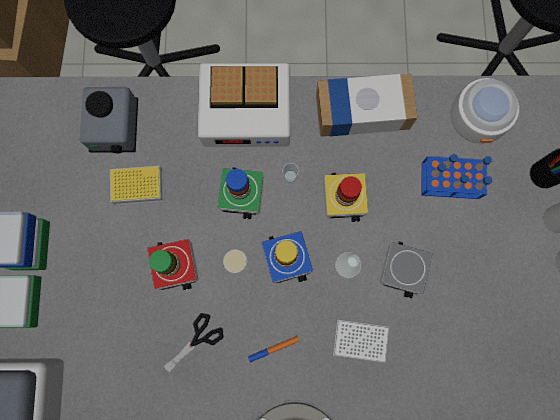

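View pics/side0.png

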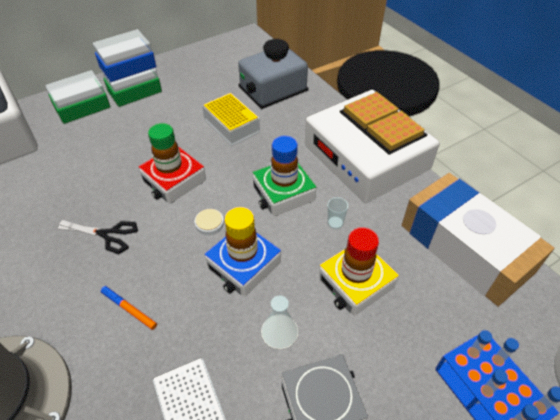

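```bash
cat > h.py <<'E'
from station import *
import cv2,numpy as np
from scipy.optimize import least_squares
from scipy.spatial.transform import Rotation as R
def proj(c,P):
    T=np.linalg.inv(c['pose']); p=(np.asarray(P)@T[:3,:3].T+T[:3,3])@c['camera_matrix'].T
    return p[:,:2]/p[:,2:]
def ray(c,uv,z):
    d=np.c_[np.asarray(uv,float).reshape(-1,2),np.ones(len(np.asarray(uv).reshape(-1,2)))]@np.linalg.inv(c['camera_matrix']).T@c['pose'][:3,:3].T
    o=c['pose'][:3,3]; return (o+d*((z-o[2])/d[:,2])[:,None])[:,:2]
HUE=dict(red=(175,5),yellow=(22,34),green=(45,80),blue=(105,128))
def mask(c,col):
    h=cv2.cvtColor(c['img'],cv2.COLOR_RGB2HSV); a,b=HUE[col]; H=h[...,0]
    m=((H>=a)&(H<=b)) if a<b else ((H>=a)|(H<=b))
    return (m&(h[...,1]>130)&(h[...,2]>70)).astype(np.uint8)
def near(c,col,p,r,z):
    "metric points (plane z) of colour near p"
    v,u=np.nonzero(mask(c,col)); q=ray(c,np.c_[u,v],z); k=np.hypot(*(q-p).T)<r
    return np.c_[u,v][k],q[k]
def cap(c,col,p,base=.05):
    "fit cap centre: hull centroid of projected cap = centroid of mask blob near p"
    uv,q=near(c,col,p,.045,base+.082); hull=cv2.convexHull(uv.astype(np.float32)); cen=lambda h:(lambda m:np.array([m['m10'],m['m01']])/m['m00'])(cv2.moments(h))
    a=np.linspace(0,6.28,40); t=cen(hull)
    def f(x):
        P=np.vstack([np.c_[x[0]+.025*np.cos(a),x[1]+.025*np.sin(a),0*a+base+z] for z in(.068,.096)])
        return cen(cv2.convexHull(proj(c,P).astype(np.float32)))-t
    return least_squares(f,p,diff_step=1e-3).x,len(uv)
def move(x,y,z,yaw=None):
    "tool shift to world target from the present pose"
    o=get_obs(); q=o['tool_rot']; r=R.from_quat(np.r_[q[1:],q[0]])
    return r.inv().apply(np.array([x,y,z])-o['eef_pos'])
E
python3 - <<'E'
from h import *
S=dict(red=(172,264),blue=(287,257),green=(240,191),yellow=(346,195)); on=dict(green='red',yellow='blue',blue='green',red='yellow')
cap_px=dict(green=(162,262),yellow=(286,252),blue=(238,181),red=(349,188))
cs=[read_camera(n) for n in('top','side')]
for col in S:
    p=ray(cs[0],S[col],.05)[0]; b=ray(cs[0],cap_px[col],.14)[0]
    for c in cs:
        uv,q=near(c,col,p,.078,.05); r=cv2.minAreaRect((q*1000).astype(np.float32)); print(col,'plate',np.round(r[0],1),np.round(r[1],1),round(r[2],1), 'cap',cap(c,col,b))
for n,px,z in(('spare',(407,267),.05),('flaskbase',(348,264),.0)): print(n,ray(cs[0],px,z))
big=[cv2.resize(c['img'][:,:,::-1][s],None,fx=5,fy=5,interpolation=2) for c,s in((cs[0],np.s_[225:310,330:450]),)]
cv2.imwrite('pics/spare.png',big[0])
E
```

```text
red plate [447.  296.3] [100.5 100.4] 11.9 cap (array([ 0.60875651, -0.13010976]), 388)
red plate [447.3 294.5] [100.2 100.8] 12.2 cap (array([ 0.61461216, -0.13284409]), 818)
blue plate [462.7  16. ] [100.1 100.8] 15.4 cap (array([0.63239969, 0.13255918]), 384)
blue plate [463.5  14.7] [100.  100.3] 15.4 cap (array([0.6330707 , 0.13244297]), 561)
green plate [630.  130.4] [99.7 99.6] 83.9 cap (array([0.44481363, 0.3028581 ]), 339)
green plate [631.  129.6] [98.8 98.7] 84.0 cap (array([0.44458796, 0.30017326]), 522)
yellow plate [ 617.7 -133. ] [100.5 100.9] 2.6 cap (array([0.46325288, 0.01812169]), 386)
yellow plate [ 619.2 -133.9] [101.2 101.5] 2.8 cap (array([0.46457446, 0.01758836]), 786)
spare [[ 0.43339042 -0.27626839]]
flaskbase [[ 0.44634843 -0.13929923]]
```

View pics/spare.png

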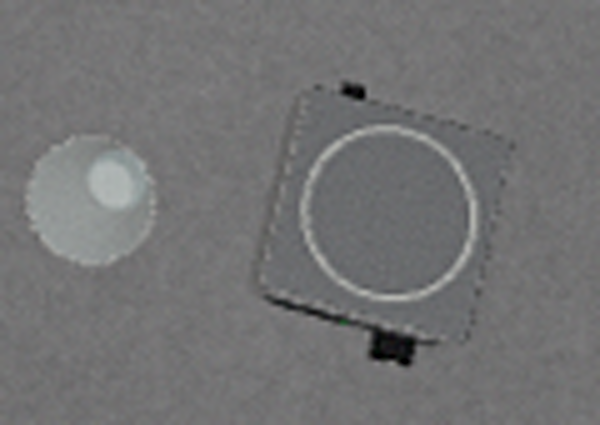

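Request:
{"op": "arm_command", "data": {"commands": [-0.437,-0.518,0,0,0,0,1,-0.437,-0.518,0,0,0,0,1,-0.437,-0.518,0,0,0,0,1,-0.437,-0.518,0,0,0,0,1,-0.437,-0.518,0,0,0,0,1,-0.437,-0.518,0,0,0,0,1,-0.437,-0.518,0,0,0,0,1,-0.437,-0.518,0,0,0,0,1], "force": 40}}

```text
t: 1.0
eef_pos: [0.357, 0.2732, 0.2062]
tool_rot: [0.0, 0.151, 0.988, 0.0]
contact_force: [1.5, 0.3, -0.3]
gripper_width: 0.997
grasp_force: 0.0
```

```bash
python3 -c "
from h import *
print(get_obs()['t'],get_obs()['eef_pos'],get_obs()['tool_rot'],move(.464,.0178,.205))"
```

```text
1.0 [0.35700561 0.273214   0.20623573] [9.39471122e-05 1.51303626e-01 9.88487291e-01 2.81394057e-04] [-0.17849579 -0.21171588  0.00112988]
```

Request:
{"op": "arm_command", "data": {"commands": [-0.178,-0.212,0,0,0,0,1,-0.178,-0.212,0,0,0,0,1,-0.178,-0.212,0,0,0,0,1,-0.178,-0.212,0,0,0,0,1,-0.178,-0.212,0,0,0,0,1,-0.178,-0.212,0,0,0,0,1,-0.178,-0.212,0,0,0,0,1,-0.178,-0.212,0,0,0,0,1]}}

```text
t: 1.8
eef_pos: [0.4629, 0.0195, 0.206]
tool_rot: [-0.0, 0.152, 0.988, 0.0]
contact_force: [1.0, 1.0, -0.2]
gripper_width: 0.996
grasp_force: 0.0
```

Run:
```python
from h import *
print(get_obs()['t'],get_obs()['eef_pos'],move(.464,.0178,.114))
c=read_camera('side'); cv2.imwrite('pics/a.png',c['img'][:,:,::-1])
```

```text
1.8 [0.46286428 0.01950487 0.20598235] [-0.00162838 -0.00128832  0.09198173]
```

View pics/a.png

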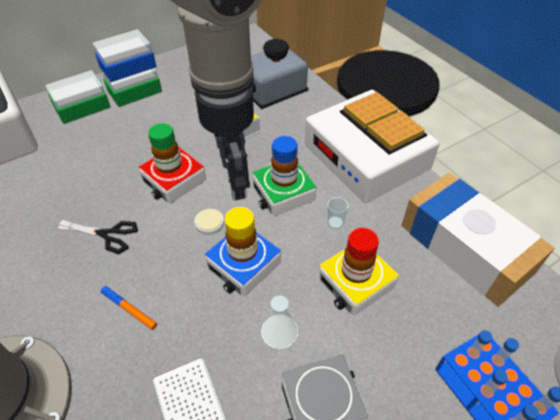

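Request:
{"op": "arm_command", "data": {"commands": [-0.001,-0.001,0.04,0,0,0,1,-0.001,-0.001,0.07,0,0,0,1,-0.001,-0.001,0.092,0,0,0,1,-0.001,-0.001,0.092,0,0,0,1,-0.001,-0.001,0.092,0,0,0,0.3,-0.001,-0.001,0.092,0,0,0,0.3,-0.001,-0.001,0.092,0,0,0,0.3,-0.001,-0.001,0.092,0,0,0,0.3], "force": 40}}

```text
t: 2.65
eef_pos: [0.465, 0.0186, 0.1158]
tool_rot: [0.001, 0.151, 0.988, 0.001]
contact_force: [-2.2, 0.1, 7.2]
gripper_width: 0.55
grasp_force: 39.9
```

Request:
{"op": "arm_command", "data": {"commands": [0,0,0,0,0,0,0.3,0,0,0,0,0,0,0.3,0,0,-0.01,0,0,0,0.3,0,0,-0.03,0,0,0,0.3,0,0,-0.03,0,0,0,0.3]}}

```text
t: 3.15
eef_pos: [0.4654, 0.0187, 0.1466]
tool_rot: [0.002, 0.151, 0.988, 0.001]
contact_force: [1.1, 0.4, -1.7]
gripper_width: 0.549
grasp_force: 41.7
```

Request:
{"op": "arm_command", "data": {"commands": [0,0,-0.05,0,0,0,0.3,0,0,-0.1,0,0,0,0.3,-0.007,-0.037,-0.1,0,0,0,0.3,-0.014,-0.073,-0.1,0,0,0,0.3,-0.021,-0.11,-0.1,0,0,0,0.3,-0.028,-0.146,-0.1,0,0,0,0.3,-0.036,-0.183,-0.1,0,0,0,0.3,-0.043,-0.22,-0.1,0,0,0,0.3]}}

```text
t: 3.95
eef_pos: [0.4384, -0.2055, 0.2439]
tool_rot: [0.0, 0.151, 0.989, 0.0]
contact_force: [0.8, 0.2, -2.6]
gripper_width: 0.545
grasp_force: 42.9
```

Request:
{"op": "arm_command", "data": {"commands": [-0.007,-0.037,0,0,0,0,0.3,-0.012,-0.06,0,0,0,0,0.3,-0.014,-0.073,0,0,0,0,0.3,-0.014,-0.073,0.02,0,0,0,0.3,-0.014,-0.073,0.05,0,0,0,0.3,-0.014,-0.073,0.08,0,0,0,0.3,-0.014,-0.073,0.1,0,0,0,0.3,-0.014,-0.073,0.1,0,0,0,0.3]}}

```text
t: 4.75
eef_pos: [0.4282, -0.2768, 0.1414]
tool_rot: [-0.003, 0.151, 0.988, 0.001]
contact_force: [-0.0, -0.9, -2.0]
gripper_width: 0.547
grasp_force: 42.8
```

Run:
```python
from h import *
print(get_obs()['t'],get_obs()['eef_pos'],move(.4325,-.278,.117))
c=read_camera('side'); cv2.imwrite('pics/b.png',c['img'][:,:,::-1])
```

```text
4.75 [ 0.42821851 -0.27681761  0.14139553] [-0.00458269  0.00014593  0.02436901]
```

View pics/b.png

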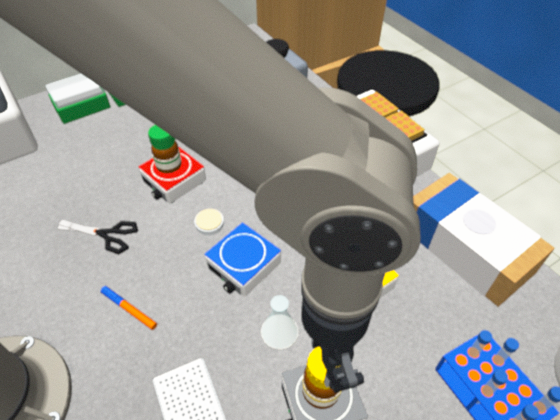

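Request:
{"op": "arm_command", "data": {"commands": [-0.004,0,0.01,0,0,0,0.3,-0.004,0,0.018,0,0,0,0.3,-0.004,0,0.022,0,0,0,0.3,-0.004,0,0.024,0,0,0,0.3,-0.004,0,0.0255,0,0,0,0.3,-0.004,0,0.0255,0,0,0,0.3]}}

```text
t: 5.4
eef_pos: [0.4342, -0.2794, 0.1186]
tool_rot: [0.0, 0.151, 0.988, 0.0]
contact_force: [-0.3, -0.4, -1.6]
gripper_width: 0.543
grasp_force: 42.9
```

Request:
{"op": "arm_command", "data": {"commands": [0,0,0.001,0,0,0,0.3,0,0,0.002,0,0,0,0.3,0,0,0.002,0,0,0,0.3]}}

```text
t: 5.7
eef_pos: [0.4342, -0.2794, 0.1166]
tool_rot: [0.0, 0.151, 0.988, 0.0]
contact_force: [0.0, 0.8, -3.7]
gripper_width: 0.545
grasp_force: 42.9
```

Request:
{"op": "arm_command", "data": {"commands": [0,0,0.001,0,0,0,0.3,0,0,0.002,0,0,0,0.3,0,0,0.002,0,0,0,0.3]}}

```text
t: 6.0
eef_pos: [0.435, -0.2802, 0.1159]
tool_rot: [0.001, 0.152, 0.988, -0.0]
contact_force: [-2.3, 0.7, 9.9]
gripper_width: 0.548
grasp_force: 45.1
```

Request:
{"op": "arm_command", "data": {"commands": [0,0,-0.001,0,0,0,0.7,0,0,-0.001,0,0,0,1,0,0,-0.001,0,0,0,1,0,0,-0.001,0,0,0,1,0,0,-0.02,0,0,0,1,0,0,-0.05,0,0,0,1,0,0,-0.09,0,0,0,1,0,0,-0.09,0,0,0,1]}}

```text
t: 6.8
eef_pos: [0.4368, -0.2814, 0.209]
tool_rot: [0.004, 0.152, 0.988, -0.001]
contact_force: [0.9, 0.5, -0.2]
gripper_width: 1.0
grasp_force: 0.0
```

Run:
```python
from h import *
print(get_obs()['t'],get_obs()['eef_pos'],move(.6327,.1325,.205))
for n in('side','top'):
  c=read_camera(n)
  try: print(cap(c,'yellow',np.array([.434,-.279])))
  except Exception as e: print(e)
```

```text
6.8 [ 0.43678426 -0.28139802  0.20895925] [-0.06284608  0.45358793  0.00431043]
(array([ 0.43255236, -0.28187932]), 1242)
(array([ 0.43194222, -0.28001484]), 371)
```

Request:
{"op": "arm_command", "data": {"commands": [-0.063,0.454,0,0,0,0,1,-0.063,0.454,0,0,0,0,1,-0.063,0.454,0,0,0,0,1,-0.063,0.454,0,0,0,0,1,-0.063,0.454,0,0,0,0,1,-0.063,0.454,0,0,0,0,1,-0.063,0.454,0,0,0,0,1,-0.063,0.454,0,0,0,0,1]}}

```text
t: 7.7
eef_pos: [0.6048, 0.0842, 0.2028]
tool_rot: [-0.001, 0.151, 0.988, -0.0]
contact_force: [0.3, -0.2, 1.1]
gripper_width: 0.995
grasp_force: 0.0
```

```bash
python3 -c "
from h import *
print(get_obs()['eef_pos'],move(.6327,.1325,.208))"
```

```text
[0.60478001 0.08416901 0.20279563] [-0.01218021  0.05446117 -0.00530279]
```

Request:
{"op": "arm_command", "data": {"commands": [-0.008,0.035,-0.004,0,0,0,1,-0.012,0.054,0,0,0,0,1,-0.012,0.054,0,0,0,0,1,-0.012,0.054,0,0,0,0,1]}}

```text
t: 8.1
eef_pos: [0.6318, 0.128, 0.2031]
tool_rot: [-0.001, 0.152, 0.988, -0.001]
contact_force: [-0.5, -0.6, 0.4]
gripper_width: 0.996
grasp_force: 0.0
```

```bash
python3 -c "
from h import *
print(get_obs()['eef_pos'],move(.6327,.1325,.115))"
```

```text
[0.63182499 0.12804186 0.20314768] [0.00034988 0.00474787 0.0881362 ]
```

Request:
{"op": "arm_command", "data": {"commands": [0,0.003,0.035,0,0,0,1,0,0.003,0.065,0,0,0,1,0,0.003,0.088,0,0,0,1,0,0.003,0.088,0,0,0,1,0,0.003,0.088,0,0,0,0.3,0,0.003,0.088,0,0,0,0.3,0,0.003,0.088,0,0,0,0.3,0,0.003,0.088,0,0,0,0.3]}}

```text
t: 8.9
eef_pos: [0.6363, 0.1273, 0.1219]
tool_rot: [0.003, 0.153, 0.988, -0.002]
contact_force: [-9.4, -15.8, 41.4]
gripper_width: 0.329
grasp_force: 20.8
```

Request:
{"op": "arm_command", "data": {"commands": [0,0,0,0,0,0,0.3,0,0,0,0,0,0,0.3]}}

```text
t: 9.1
eef_pos: [0.6373, 0.1271, 0.123]
tool_rot: [0.004, 0.154, 0.988, -0.001]
contact_force: [-7.5, -10.4, 29.9]
gripper_width: 0.302
grasp_force: 14.9
```

Run:
```python
from h import *
a=read_camera('side')['img'][100:250,200:400]; b=read_camera('top')['img'][130:250,180:340]
cv2.imwrite('pics/c.png',np.hstack([cv2.resize(x[:,:,::-1],(400,300),interpolation=2) for x in(a,b)]))
```

```text
(no output)
```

View pics/c.png

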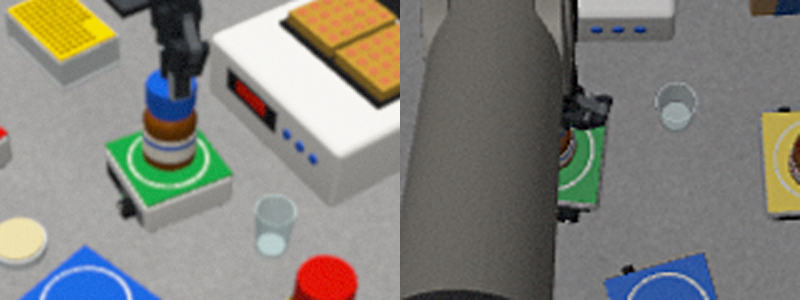

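Request:
{"op": "arm_command", "data": {"commands": [0,0,0,0,0,0,0.4,0,0,0,0,0,0,0.5,0,0,0,0,0,0,0.6,0,0,0,0,0,0,0.7,0,0,0,0,0,0,0.8]}}

```text
t: 9.7
eef_pos: [0.6336, 0.1334, 0.1165]
tool_rot: [-0.0, 0.151, 0.989, 0.0]
contact_force: [-0.3, -1.1, -0.4]
gripper_width: 0.799
grasp_force: 0.0
```

Run:
```python
from h import *
c=read_camera('side');a=c['img'][100:250,200:400]; print(cap(c,'blue',np.array([.63,.13])))
cv2.imwrite('pics/d.png',cv2.resize(a[:,:,::-1],(800,600),interpolation=2))
```

```text
(array([0.63134769, 0.13160743]), 343)
```

View pics/d.png

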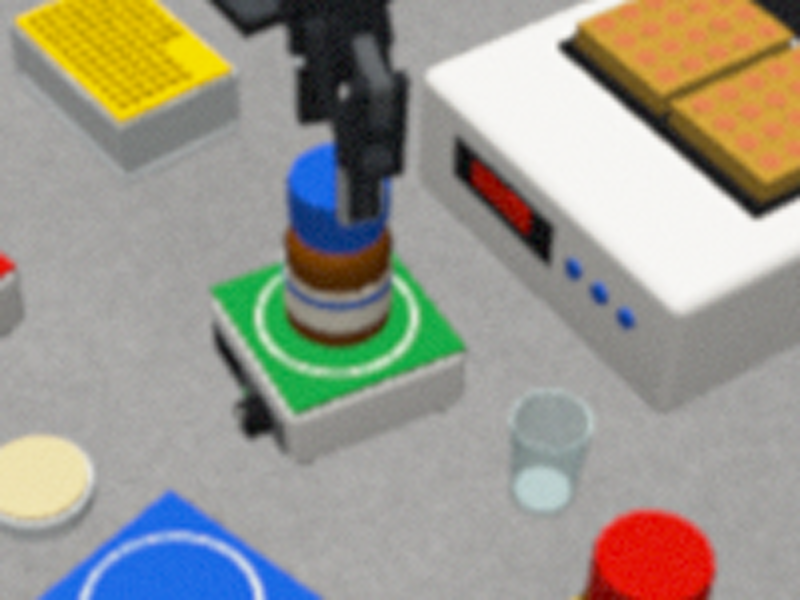

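Run:
```python
from h import *
c=read_camera('side')
for s in (-.03,-.036,-.042):
  for z in(.11,.12,.13,.14): print(s,z,proj(c,[[.6336+.3*s,.1334+.95*s,z]])[0], end=' ')
  print()
print('tip observed',200+360/4,100+220/4)
```

```text
-0.03 0.11 [288.19577181 166.58161832] -0.03 0.12 [288.26177853 162.93215414] -0.03 0.13 [288.32887531 159.22242148] -0.03 0.14 [288.39708938 155.45091496] 
-0.036 0.11 [289.03709162 168.63622244] -0.036 0.12 [289.11027749 164.98917712] -0.036 0.13 [289.18467681 161.28166241] -0.036 0.14 [289.26032001 157.51216183] 
-0.042 0.11 [289.88505668 170.70705504] -0.042 0.12 [289.96553372 167.0625818 ] -0.042 0.13 [290.04735046 163.35743921] -0.042 0.14 [290.13054062 159.5900996 ] 
tip observed 290.0 155.0
```

Request:
{"op": "arm_command", "data": {"commands": [0.001,-0.001,0,0,0,0,1,0.001,-0.001,0.008,0,0,0,1,0.001,-0.001,0.016,0,0,0,1,0.001,-0.001,0.016,0,0,0,1,0.001,-0.001,0.016,0,0,0,0.3,0.001,-0.001,0.016,0,0,0,0.3,0.001,-0.001,0.016,0,0,0,0.3,0.001,-0.001,0.016,0,0,0,0.3]}}

```text
t: 10.6
eef_pos: [0.633, 0.1322, 0.1011]
tool_rot: [0.001, 0.151, 0.988, 0.0]
contact_force: [0.5, -1.2, 2.3]
gripper_width: 0.57
grasp_force: 41.7
```

Request:
{"op": "arm_command", "data": {"commands": [0,0,0,0,0,0,0.3]}}

```text
t: 10.7
eef_pos: [0.633, 0.1322, 0.1011]
tool_rot: [0.001, 0.151, 0.988, 0.0]
contact_force: [0.3, -1.1, 2.4]
gripper_width: 0.572
grasp_force: 41.7
```

Request:
{"op": "arm_command", "data": {"commands": [0,0,-0.015,0,0,0,0.3,0,0,-0.04,0,0,0,0.3,0,0,-0.06,0,0,0,0.3,0.025,-0.032,-0.06,0,0,0,0.3,0.05,-0.064,-0.06,0,0,0,0.3,0.076,-0.097,-0.06,0,0,0,0.3,0.101,-0.129,-0.06,0,0,0,0.3,0.12,-0.153,-0.06,0,0,0,0.3]}}

```text
t: 11.5
eef_pos: [0.4696, 0.0207, 0.1609]
tool_rot: [-0.001, 0.152, 0.988, 0.0]
contact_force: [0.1, -0.0, -1.6]
gripper_width: 0.565
grasp_force: 41.9
```

Request:
{"op": "arm_command", "data": {"commands": [0.006,-0.008,0,0,0,0,0.3,0.006,-0.008,0,0,0,0,0.3,0.006,-0.008,0.02,0,0,0,0.3,0.006,-0.008,0.04,0,0,0,0.3,0.006,-0.008,0.05,0,0,0,0.3,0.006,-0.008,0.05,0,0,0,0.3]}}

```text
t: 12.1
eef_pos: [0.4641, 0.0169, 0.1097]
tool_rot: [-0.001, 0.151, 0.989, -0.001]
contact_force: [-1.0, -0.4, -1.5]
gripper_width: 0.568
grasp_force: 42.0
```

Run:
```python
from h import *
print(get_obs()['t'],get_obs()['eef_pos'],move(.464,.0158,.101))
for n in('side','top'):
  c=read_camera(n)
  try: print(cap(c,'blue',np.array([.464,.0158]),.06))
  except Exception as e: print(e)
```

```text
12.1 [0.46407048 0.01689495 0.10965899] [-0.00027316 -0.00105198  0.00866029]
(array([0.45961111, 0.00835108]), 267)
Residuals are not finite in the initial point.h.py:22: RuntimeWarning: invalid value encountered in divide
  uv,q=near(c,col,p,.045,base+.082); hull=cv2.convexHull(uv.astype(np.float32)); cen=lambda h:(lambda m:np.array([m['m10'],m['m01']])/m['m00'])(cv2.moments(h))
```

Request:
{"op": "arm_command", "data": {"commands": [0,-0.001,0.004,0,0,0,0.3,0,-0.001,0.007,0,0,0,0.3,0,-0.001,0.009,0,0,0,0.3,0,-0.001,0.0105,0,0,0,0.3,0,-0.001,0.0105,0,0,0,0.3]}}

```text
t: 12.7
eef_pos: [0.4642, 0.0154, 0.101]
tool_rot: [0.0, 0.152, 0.988, 0.0]
contact_force: [-3.9, -0.1, 10.5]
gripper_width: 0.57
grasp_force: 43.1
```

Request:
{"op": "arm_command", "data": {"commands": [0,0,-0.001,0,0,0,0.7,0,0,-0.001,0,0,0,1,0,0,-0.001,0,0,0,1,0,0,-0.001,0,0,0,1,0,0,-0.02,0,0,0,1,0,0,-0.06,0,0,0,1,0,0,-0.1,0,0,0,1,0,0,-0.1,0,0,0,1]}}

```text
t: 13.5
eef_pos: [0.4671, 0.0157, 0.2046]
tool_rot: [0.004, 0.151, 0.988, 0.002]
contact_force: [-0.2, 0.5, -0.7]
gripper_width: 0.998
grasp_force: 0.0
```

Run:
```python
from h import *
print(get_obs()['t'],get_obs()['eef_pos'],move(.4447,.3015,.2))
c=read_camera('side')
uv,q=near(c,'blue',np.array([.463,.0153]),.3,.05)
cv2.imwrite('pics/e.png',cv2.resize(c['img'][150:300,180:380,::-1],(800,600),interpolation=2))
```

```text
13.5 [0.46710081 0.01568267 0.20456507] [0.10700671 0.26596372 0.0052004 ]
```

View pics/e.png

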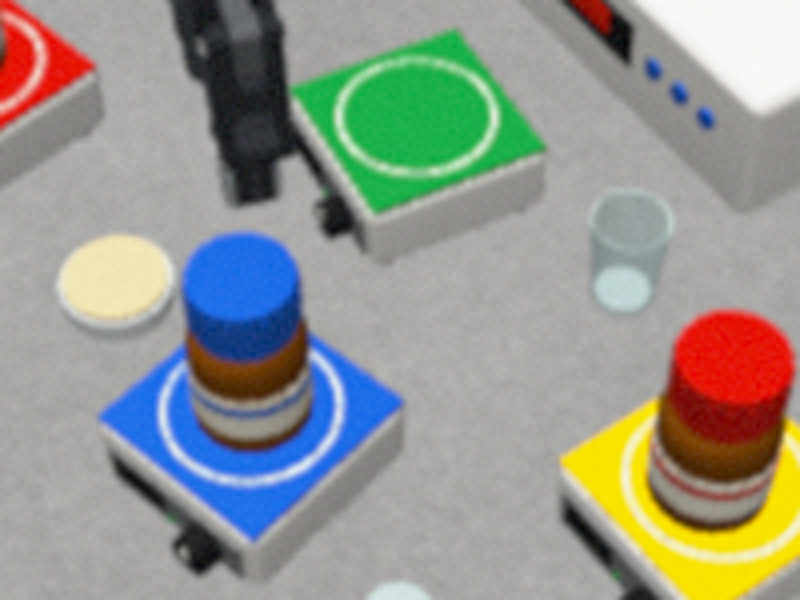

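Request:
{"op": "arm_command", "data": {"commands": [0.018,0.045,0,0,0,0,1,0.036,0.09,0,0,0,0,1,0.054,0.135,0,0,0,0,1,0.072,0.18,0,0,0,0,1,0.09,0.225,0,0,0,0,1,0.107,0.266,0,0,0,0,1,0.107,0.266,0,0,0,0,1,0.107,0.266,0,0,0,0,1]}}

```text
t: 14.35
eef_pos: [0.4401, 0.3016, 0.1984]
tool_rot: [-0.001, 0.15, 0.989, -0.001]
contact_force: [0.4, -0.4, 0.1]
gripper_width: 1.002
grasp_force: 0.0
```

Run:
```python
from h import *
print(get_obs()['t'],get_obs()['eef_pos'],move(.4447,.3015,.101))
c=read_camera('side'); print(ray(c,[240.75,219.25],.146))
```

```text
14.35 [0.44009641 0.30158572 0.19840804] [-0.00453549  0.0015696   0.09739863]
[[0.46564029 0.01259388]]
```

Request:
{"op": "arm_command", "data": {"commands": [-0.003,0.001,0.04,0,0,0,1,-0.003,0.001,0.075,0,0,0,1,-0.003,0.001,0.097,0,0,0,1,-0.003,0.001,0.097,0,0,0,1,-0.003,0.001,0.097,0,0,0,0.3,-0.003,0.001,0.097,0,0,0,0.3,-0.003,0.001,0.097,0,0,0,0.3,-0.003,0.001,0.097,0,0,0,0.3]}}

```text
t: 15.2
eef_pos: [0.4455, 0.3016, 0.1049]
tool_rot: [0.001, 0.152, 0.988, 0.001]
contact_force: [-0.2, -1.3, 5.8]
gripper_width: 0.567
grasp_force: 40.6
```

Request:
{"op": "arm_command", "data": {"commands": [0,0,0,0,0,0,0.3]}}

```text
t: 15.3
eef_pos: [0.4455, 0.3016, 0.1049]
tool_rot: [0.001, 0.152, 0.988, 0.001]
contact_force: [-0.7, -1.1, 4.6]
gripper_width: 0.567
grasp_force: 40.6
```

Request:
{"op": "arm_command", "data": {"commands": [0,0,-0.015,0,0,0,0.3,0,0,-0.04,0,0,0,0.3,0,0,-0.06,0,0,0,0.3,-0.038,-0.018,-0.06,0,0,0,0.3,-0.076,-0.036,-0.06,0,0,0,0.3,-0.114,-0.054,-0.06,0,0,0,0.3,-0.152,-0.072,-0.06,0,0,0,0.3,-0.19,-0.09,-0.06,0,0,0,0.3]}}

```text
t: 16.1
eef_pos: [0.5998, 0.1576, 0.1639]
tool_rot: [0.0, 0.151, 0.989, 0.0]
contact_force: [-0.2, 1.2, -1.9]
gripper_width: 0.563
grasp_force: 42.4
```

Request:
{"op": "arm_command", "data": {"commands": [-0.03,-0.014,0,0,0,0,0.3,-0.038,-0.018,0,0,0,0,0.3,-0.038,-0.018,0.02,0,0,0,0.3,-0.038,-0.018,0.04,0,0,0,0.3,-0.038,-0.018,0.05,0,0,0,0.3,-0.038,-0.018,0.05,0,0,0,0.3]}}

```text
t: 16.7
eef_pos: [0.6281, 0.1306, 0.1119]
tool_rot: [-0.001, 0.151, 0.989, -0.0]
contact_force: [0.1, -1.1, -1.8]
gripper_width: 0.567
grasp_force: 42.4
```

Run:
```python
from h import *
print(get_obs()['t'],get_obs()['eef_pos'],move(.6313,.130,.1049))
```

```text
16.7 [0.6280944  0.13061736 0.11187558] [-0.00326285  0.0003759   0.00696622]
```

Request:
{"op": "arm_command", "data": {"commands": [-0.002,0,0.004,0,0,0,0.3,-0.002,0,0.006,0,0,0,0.3,-0.002,0,0.008,0,0,0,0.3,-0.002,0,0.009,0,0,0,0.3,-0.002,0,0.009,0,0,0,0.3]}}

```text
t: 17.2
eef_pos: [0.6322, 0.1295, 0.1051]
tool_rot: [0.001, 0.151, 0.988, 0.0]
contact_force: [-2.0, 0.9, 3.2]
gripper_width: 0.565
grasp_force: 42.9
```

Request:
{"op": "arm_command", "data": {"commands": [0,0,0,0,0,0,0.7,0,0,0,0,0,0,1,0,0,0,0,0,0,1,0,0,0,0,0,0,1,0,0,-0.02,0,0,0,1,0,0,-0.06,0,0,0,1,0,0,-0.1,0,0,0,1,0,0,-0.1,0,0,0,1]}}

```text
t: 18.0
eef_pos: [0.6353, 0.1296, 0.2102]
tool_rot: [0.005, 0.152, 0.988, 0.002]
contact_force: [0.6, -0.5, -0.5]
gripper_width: 1.004
grasp_force: 0.0
```

Run:
```python
from h import *
print(get_obs()['t'],get_obs()['eef_pos'],move(.612,-.1315,.205))
```

```text
18.0 [0.6352756  0.12961627 0.21019303] [-0.05601995 -0.2561143   0.00420256]
```

Request:
{"op": "arm_command", "data": {"commands": [-0.01,-0.045,0,0,0,0,1,-0.02,-0.09,0,0,0,0,1,-0.03,-0.135,0,0,0,0,1,-0.04,-0.18,0,0,0,0,1,-0.049,-0.225,0,0,0,0,1,-0.056,-0.256,0,0,0,0,1,-0.056,-0.256,0,0,0,0,1,-0.056,-0.256,0,0,0,0,1]}}

```text
t: 18.8
eef_pos: [0.6081, -0.1321, 0.2036]
tool_rot: [-0.0, 0.152, 0.988, 0.0]
contact_force: [0.3, 0.7, -0.1]
gripper_width: 1.001
grasp_force: 0.0
```

Run:
```python
from h import *
print(get_obs()['t'],get_obs()['eef_pos'],move(.612,-.1315,.102))
c=read_camera('side'); print(cap(c,'red',np.array([.612,-.1315])))
```

```text
18.8 [ 0.60806454 -0.13212146  0.20364871] [-0.00361938  0.00175778  0.10164715]
(array([ 0.6146384 , -0.13274842]), 813)
```

Request:
{"op": "arm_command", "data": {"commands": [-0.002,0.001,0.04,0,0,0,1,-0.002,0.001,0.08,0,0,0,1,-0.002,0.001,0.102,0,0,0,1,-0.002,0.001,0.102,0,0,0,1,-0.002,0.001,0.102,0,0,0,0.3,-0.002,0.001,0.102,0,0,0,0.3,-0.002,0.001,0.102,0,0,0,0.3,-0.002,0.001,0.102,0,0,0,0.3]}}

```text
t: 19.65
eef_pos: [0.6122, -0.1313, 0.1042]
tool_rot: [0.002, 0.151, 0.988, 0.0]
contact_force: [-0.6, 0.6, 6.7]
gripper_width: 0.564
grasp_force: 41.1
```

Request:
{"op": "arm_command", "data": {"commands": [0,0,0,0,0,0,0.3]}}

```text
t: 19.75
eef_pos: [0.6122, -0.1313, 0.1042]
tool_rot: [0.002, 0.151, 0.988, 0.0]
contact_force: [-0.9, -0.2, 7.1]
gripper_width: 0.561
grasp_force: 41.1
```

Request:
{"op": "arm_command", "data": {"commands": [0,0,-0.015,0,0,0,0.3,0,0,-0.05,0,0,0,0.3,0,0,-0.09,0,0,0,0.3,0,0,-0.112,0,0,0,0.3,0.024,0.03,-0.112,0,0,0,0.3,0.048,0.06,-0.112,0,0,0,0.3,0.071,0.089,-0.112,0,0,0,0.3,0.095,0.119,-0.112,0,0,0,0.3]}}

```text
t: 20.55
eef_pos: [0.5546, 0.0117, 0.2149]
tool_rot: [0.0, 0.152, 0.988, 0.0]
contact_force: [1.1, 0.3, -2.6]
gripper_width: 0.565
grasp_force: 42.4
```

Request:
{"op": "arm_command", "data": {"commands": [0.024,0.03,0,0,0,0,0.3,0.048,0.06,0,0,0,0,0.3,0.071,0.089,0,0,0,0,0.3,0.095,0.119,0,0,0,0,0.3,0.119,0.149,0,0,0,0,0.3,0.143,0.179,0,0,0,0,0.3,0.167,0.209,0,0,0,0,0.3,0.182,0.23,0,0,0,0,0.3]}}

```text
t: 21.35
eef_pos: [0.4489, 0.2873, 0.2149]
tool_rot: [-0.0, 0.15, 0.989, 0.0]
contact_force: [-0.8, -0.1, -1.4]
gripper_width: 0.569
grasp_force: 42.4
```

Request:
{"op": "arm_command", "data": {"commands": [0.008,0.009,0,0,0,0,0.3,0.008,0.009,0.02,0,0,0,0.3,0.008,0.009,0.05,0,0,0,0.3,0.008,0.009,0.08,0,0,0,0.3,0.008,0.009,0.1,0,0,0,0.3,0.008,0.009,0.1,0,0,0,0.3]}}

```text
t: 21.95
eef_pos: [0.4444, 0.293, 0.112]
tool_rot: [-0.002, 0.152, 0.988, -0.002]
contact_force: [-0.8, 0.0, -2.5]
gripper_width: 0.567
grasp_force: 42.4
```

Run:
```python
from h import *
print(get_obs()['t'],get_obs()['eef_pos'],move(.447,.2954,.1042))
```

```text
21.95 [0.44440971 0.29298273 0.11201707] [-0.00176142  0.00312588  0.00779652]
```

Request:
{"op": "arm_command", "data": {"commands": [-0.001,0.002,0.004,0,0,0,0.3,-0.001,0.002,0.007,0,0,0,0.3,-0.001,0.002,0.009,0,0,0,0.3,-0.001,0.002,0.0105,0,0,0,0.3,-0.001,0.002,0.0105,0,0,0,0.3]}}

```text
t: 22.45
eef_pos: [0.4478, 0.2975, 0.1043]
tool_rot: [0.0, 0.151, 0.988, 0.0]
contact_force: [0.1, -0.6, 0.0]
gripper_width: 0.567
grasp_force: 42.7
```

Request:
{"op": "arm_command", "data": {"commands": [0,0,0.001,0,0,0,0.3,0,0,0.001,0,0,0,0.7,0,0,0,0,0,0,1,0,0,0,0,0,0,1,0,0,0,0,0,0,1,0,0,-0.03,0,0,0,1,0,0,-0.07,0,0,0,1,0,0,-0.1,0,0,0,1]}}

```text
t: 23.25
eef_pos: [0.4477, 0.2974, 0.2054]
tool_rot: [0.0, 0.151, 0.988, 0.0]
contact_force: [0.5, 0.6, 0.6]
gripper_width: 0.997
grasp_force: 0.0
```

Run:
```python
from h import *
print(get_obs()['t'],get_obs()['eef_pos'],move(.4322,-.281,.205))
```

```text
23.25 [0.4476721  0.2973642  0.20541829] [-1.58403781e-01 -5.56464682e-01  1.14176024e-04]
```

Request:
{"op": "arm_command", "data": {"commands": [-0.158,-0.556,0,0,0,0,1,-0.158,-0.556,0,0,0,0,1,-0.158,-0.556,0,0,0,0,1,-0.158,-0.556,0,0,0,0,1,-0.158,-0.556,0,0,0,0,1,-0.158,-0.556,0,0,0,0,1,-0.158,-0.556,0,0,0,0,1,-0.158,-0.556,0,0,0,0,1]}}

```text
t: 24.05
eef_pos: [0.4362, -0.1044, 0.2039]
tool_rot: [0.0, 0.151, 0.989, 0.0]
contact_force: [0.3, 0.1, 1.0]
gripper_width: 0.999
grasp_force: 0.0
```

Run:
```python
from h import *
print(get_obs()['t'],get_obs()['eef_pos'],move(.4322,-.281,.205))
```

```text
24.05 [ 0.43615097 -0.10442124  0.20386179] [-0.04900762 -0.16968689 -0.00125597]
```

Request:
{"op": "arm_command", "data": {"commands": [-0.014,-0.048,0,0,0,0,1,-0.028,-0.096,0,0,0,0,1,-0.042,-0.144,0,0,0,0,1,-0.049,-0.17,0,0,0,0,1,-0.049,-0.17,0,0,0,0,1,-0.049,-0.17,0,0,0,0,1]}}

```text
t: 24.65
eef_pos: [0.4321, -0.2795, 0.2033]
tool_rot: [-0.0, 0.152, 0.988, 0.0]
contact_force: [0.3, 0.6, 0.1]
gripper_width: 1.0
grasp_force: 0.0
```

Run:
```python
from h import *
print(get_obs()['t'],get_obs()['eef_pos'],move(.4324,-.281,.102))
```

```text
24.65 [ 0.43209054 -0.27945754  0.20329302] [-0.00084447 -0.00138428  0.10129226]
```

Request:
{"op": "arm_command", "data": {"commands": [0,-0.001,0.04,0,0,0,1,0,-0.001,0.08,0,0,0,1,0,-0.001,0.102,0,0,0,1,0,-0.001,0.102,0,0,0,1,0,-0.001,0.102,0,0,0,0.3,0,-0.001,0.102,0,0,0,0.3,0,-0.001,0.102,0,0,0,0.3,0,-0.001,0.102,0,0,0,0.3]}}

```text
t: 25.45
eef_pos: [0.4335, -0.2807, 0.1034]
tool_rot: [0.002, 0.151, 0.988, 0.0]
contact_force: [-1.2, 0.4, 6.0]
gripper_width: 0.567
grasp_force: 40.6
```

Request:
{"op": "arm_command", "data": {"commands": [0,0,0,0,0,0,0.3]}}

```text
t: 25.55
eef_pos: [0.4335, -0.2807, 0.1034]
tool_rot: [0.002, 0.151, 0.988, 0.0]
contact_force: [-1.3, -0.0, 4.9]
gripper_width: 0.563
grasp_force: 40.6
```

Request:
{"op": "arm_command", "data": {"commands": [0,0,-0.015,0,0,0,0.3,0,0,-0.045,0,0,0,0.3,0,0,-0.07,0,0,0,0.3,-0.022,0.033,-0.07,0,0,0,0.3,-0.045,0.065,-0.07,0,0,0,0.3,-0.067,0.098,-0.07,0,0,0,0.3,-0.089,0.131,-0.07,0,0,0,0.3,-0.111,0.163,-0.07,0,0,0,0.3]}}

```text
t: 26.35
eef_pos: [0.5881, -0.1564, 0.1725]
tool_rot: [0.001, 0.151, 0.989, 0.0]
contact_force: [-0.2, -0.8, -3.3]
gripper_width: 0.569
grasp_force: 42.6
```

Request:
{"op": "arm_command", "data": {"commands": [-0.018,0.026,0,0,0,0,0.3,-0.022,0.033,0,0,0,0,0.3,-0.022,0.033,0.02,0,0,0,0.3,-0.022,0.033,0.045,0,0,0,0.3,-0.022,0.033,0.06,0,0,0,0.3,-0.022,0.033,0.06,0,0,0,0.3]}}

```text
t: 26.95
eef_pos: [0.6158, -0.1328, 0.1098]
tool_rot: [-0.002, 0.151, 0.988, -0.0]
contact_force: [-0.2, -0.6, -2.5]
gripper_width: 0.566
grasp_force: 42.6
```

Run:
```python
from h import *
print(get_obs()['t'],get_obs()['eef_pos'],move(.6195,-.1335,.1034))
```

```text
26.95 [ 0.61575556 -0.13278166  0.109832  ] [-0.00381376  0.00043983  0.00641632]
```

Request:
{"op": "arm_command", "data": {"commands": [-0.002,0,0.003,0,0,0,0.3,-0.002,0,0.006,0,0,0,0.3,-0.002,0,0.008,0,0,0,0.3,-0.002,0,0.009,0,0,0,0.3,-0.002,0,0.009,0,0,0,0.3]}}

```text
t: 27.45
eef_pos: [0.6202, -0.1341, 0.1035]
tool_rot: [0.001, 0.151, 0.988, 0.0]
contact_force: [-2.2, 0.8, 3.9]
gripper_width: 0.566
grasp_force: 43.1
```

Contact; release, rise, then retreat to the right, clear of the views.

Request:
{"op": "arm_command", "data": {"commands": [0,0,0,0,0,0,0.7,0,0,0,0,0,0,1,0,0,0,0,0,0,1,0,0,0,0,0,0,1,0,0,-0.03,0,0,0,1,0,0,-0.07,0,0,0,1,0,0,-0.12,0,0,0,1,0,0,-0.15,0,0,0,1]}}

```text
t: 28.25
eef_pos: [0.6206, -0.1346, 0.2563]
tool_rot: [0.002, 0.152, 0.988, -0.0]
contact_force: [0.4, -0.6, -0.1]
gripper_width: 1.0
grasp_force: 0.0
```

Request:
{"op": "arm_command", "data": {"commands": [0.1,-0.35,0,0,0,0,1,0.1,-0.35,0,0,0,0,1,0.1,-0.35,0,0,0,0,1,0.1,-0.35,0,0,0,0,1,0.1,-0.35,0,0,0,0,1,0.1,-0.35,0,0,0,0,1,0.1,-0.35,0,0,0,0,1,0.1,-0.35,0,0,0,0,1]}}

```text
t: 29.05
eef_pos: [0.414, -0.4431, 0.2533]
tool_rot: [-0.0, 0.156, 0.988, -0.001]
contact_force: [-0.5, -1.1, -0.4]
gripper_width: 1.0
grasp_force: 0.0
```

Run:
```python
from h import *
print(get_obs()['t'],get_obs()['eef_pos'])
for n in('top','side'):
  c=read_camera(n); im=c['img'][:,:,::-1].copy(); a=np.linspace(0,6.28,60)
  for p in [(.447,.2954),(.463,.0153),(.6305,.130),(.6185,-.1335)]:
    for z,r in((.05,.028),(.146,.025)):
      cv2.polylines(im,[np.round(16*proj(c,np.c_[p[0]+r*np.cos(a),p[1]+r*np.sin(a),0*a+z])).astype(np.int32)],True,(255,0,255),1,cv2.LINE_AA,4)
  s=np.s_[150:300,130:380] if n=='top' else np.s_[110:320,130:410]
  cv2.imwrite(f'pics/f{n}.png',cv2.resize(im[s],(800,int(800*(im[s].shape[0]/im[s].shape[1]))),interpolation=2))
```

```text
29.05 [ 0.41403781 -0.44313174  0.25333984]
```

View pics/ftop.png

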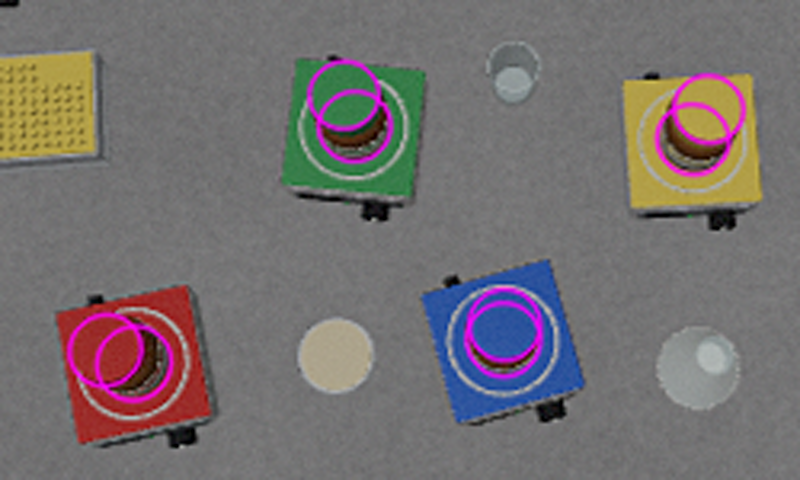

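View pics/fside.png

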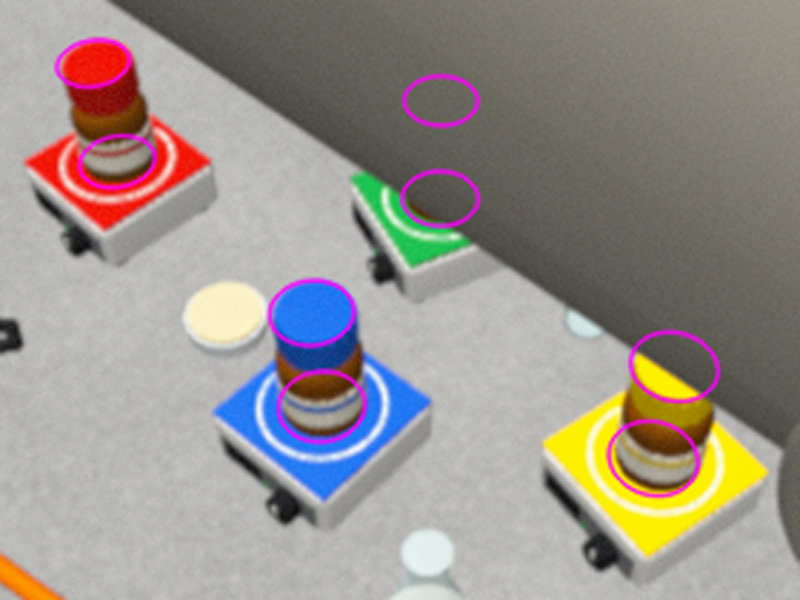

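```bash
python3 -c "
from station import *
print(hand_in())"
```

```text
the job is handed in; nothing more can be done
None
```

I handed the job in at about 29 s: in the last pictures all four bottles stood upright inside the ring on the stirrer of their cap's colour, the grey spare had been cleared and the flask was still standing, but the hand-in returned no verdict.

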